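# Fit the rotor on the centrifuge and shut the lid

### The arm

A 6-joint arm with a two-finger parallel gripper is mounted at the origin on a cart in front of the work surface, level with it; the furniture and walls round the work are solid. World frame = base frame: x ahead of the robot, y to its left, z up, the work surface at z = 0. Lengths are in m, angles in degrees, forces in N, time in s.
With the tool pointing down it reaches from about 0.375 to 0.9 m from the base axis. Payload 3.1 kg.
Tool frame: the origin (TCP) lies between the finger pads; the fingertips stand 11 mm ahead of it and the grasp point (between the pads) lies 8 mm behind it; z points along the fingers, y is the line along which they close (so a half turn about z gives the same grasp; the last joint's range is limited). The gripper opens to 87 mm and grips with 3 to 60 N. Pads are 19 mm wide; open, the fingers measure 117 mm over their backs; the gripper's body (75 mm by 190 mm) begins 51 mm behind the grasp point.
Start: joints at [-77.435, 30.224, 82.088, -0, 67.689, -10.227], TCP at [0.242, -0.576, 0.234] pointing down, gripper open.
Joint ranges: [-176.69, 176.69], [-43.24, 126.21], [12.49, 139.97], [-82, 262], [0, 151.66], [-163.58, 163.58]. Speed limits (degrees/s): [159.86, 159.86, 180, 180, 180, 180].

### API

Orientations are given as a 3x3 rotation matrix whose columns are the frame's x, y, z axes.
In Python, from rig import bot, viewer, workorder, nets gives the robot as it stands. The module is installed in compiled form; this text tells all that it offers.
- The arm moves only by the tool move_arm, never from a script. Its argument "increments" is a list of rows, each a list of 7 numbers: the shift along the tool's x, y, z normalised to -1 to 1, where 1 is 0.3 m, then the turn, a rotation vector about the tool's x, y, z normalised to -1 to 1, where 1 is pi rad, then the opening, from 0 (shut) to 1 (fully open). In form: [[tx, ty, tz, wx, wy, wz, grip], ...]. A call has 1 to 10 rows; each row is the pose to reach, as a shift and turn from the pose commanded when the call began, along the tool's axes at that moment, turning the shorter way round; what a row does not reach only later rows make up. A row lasts 1/12 s, in which the tool goes at most 41.7 mm and 7.16 degrees, less where a joint would pass 70% of its speed; a pose out of reach is approached as far as the arm can. A call with a number of a shift or a turn outside -1 to 1 is refused whole. A call with a gripper value outside its range is refused whole. The fingers move at their own pace and stop on an object; the grip force is fixed at half the most. Time passes only in rows, so rows that repeat a pose let the fingers close. It gives the time, the measured TCP pose, the force, the opening and the grip force at its end, in the units of the state.
- bot.read_state(): the state, without advancing time (a new reading comes with each control period).
- viewer.capture(name): name is "side" or "top"; returns a dict with "image" (420x560x3 uint8, blue, green, red), "K" (3x3 intrinsics, pixels), "eye" and "orientation" of the camera in the world. Camera axes: x right, y up, looking along -z (the intrinsics and any distortion apply to the point x, -y, -z); pixel columns grow to the right and rows downward; lengths in m; the calibration is good to about 2 mm. A picture is of the moment at which its call begins. There is no depth.
- workorder.hand_in(): hands the job in; it is judged then, once.
Trained networks look in the newest picture that a camera, given by its name, has taken for a name from the list of things; names that differ only in an ending like _2 or _b are one class to them, and where a whole thing is asked for, a point or a joint stands for the part that bears it (a point fixed in the world has none). Each returns a list of dicts, best first, with "conf" (0 to 1); they miss things now and then, are a little off and sometimes report something else, mostly with a low value. They report only what shows in the picture. A call takes as long as a camera call.
- nets.find_in(camera, thing): "location" ([column, row] in pixels, amid what is visible of it).
The state is a dict: "time_s": time; "joint_positions": joint angles; "qvel": joint speeds; "tau": joint torques, N m; "position": TCP position; "tcp_rot": TCP orientation; "force": force on the tool from outside, world axes, zero at the start; "moment": the same for the moment, N m; "opening": opening from 0.0 (shut) to 1.0 (fully open); "grasp_force": force on a finger pad.
Only numpy, scipy, OpenCV 4.12 (cv2) and the standard library are available. Lean on these libraries where they do the work, as an engineer would, in place of code of your own. Each camera call takes 0.05 s, during which the arm holds its last target. There are 200 camera calls.

### The job

Pick up the loose centrifuge rotor by its black T-bar and fit it on the drive hub in the open centrifuge: set it over the spindle, turn it gently until all five drive studs slip into its holes, never forcing it, and let it down fully home. Then let go and close the centrifuge lid completely, without disturbing the things around.

Things in the scene. Friction and masses are not known exactly. Their poses are not given: they have to be found in the camera images.
- centrifuge: compact white benchtop centrifuge, 200 (its x) x 190 (its y) x 85 mm high to the rim, fixed on the bench; origin under the centre of its foot, z up. Control panel on its -x side, lid hinged on its +x side. Round steel bowl of 72 mm radius in the middle, floor 18 mm up, with the drive hub standing in it
- hub_seat (a point): centre of the drive hub's flat steel seat (42 mm radius, 45 mm above the bench), axes as the centrifuge's. The drive hangs on rubber: the hub gives way downward 1 mm per 4 N, at most 6 mm, then strikes a hard stop; this point moves with it. The drive is braked: hub and studs turn about the vertical only above some 0.6 N m
- rotor: loose aluminium rotor, about 0.45 kg, flat on the bench, T-bar up; origin at the centre of its underside, z up. Web 10 mm thick with five 11.5 mm through holes evenly spaced on a circle of 32 mm radius, one of them on its +x axis: it fits in five positions 72 degrees apart. Blue outer ring 120 mm across, 22 mm high. Home, its underside lies on the hub seat
- lid (a joint): lid angle, rad: 0 closed, 1.6 to 1.8 standing open at the start (stop at 1.85). A friction hinge holds it where it is left; it takes about 0.45 N m plus or minus its weight (0.3 kg) to move. The lid is a stiff white dome 196 mm from hinge to free edge, 190 mm wide, 28 mm thick; shut, it clears the seated rotor by about 9 mm
- lid_hinge (a point): middle of the lid's hinge line, 87 mm above the bench; axes of the lid. Closed, the lid runs from here along its -x, underside at its z = 0, outer face at z = 28 mm; y is the hinge axis. Open, the lid stands up and its outer face looks away from the bowl and the robot
- lid_lip (a point): outer edge of the small grey lip (50 mm wide, 7 mm thick, sticking out 13 mm) at the middle of the lid's free edge
- timer: white bench timer, 62 x 66 x 18 mm, a bystander; origin under its centre
- tape_roll: yellow tape roll, 68 mm across, 19 mm high, a bystander; origin under its centre
- slide_box: olive green slide box, 86 x 98 x 34 mm, a bystander; origin under its centre
- black_canister: black canister with a lid, 98 mm across, 119 mm high, a bystander; origin under its centre
- spindle_tip (a point): tip of the 14 mm spindle on the hub's axis, 23 mm above the hub seat; conical over its top 8 mm (5 mm across at the tip)
- stud_plane (a point): point on the hub's axis level with the tips of the five brass drive studs, 10 mm above the hub seat. Studs: 8 mm thick with conical tips (2.5 mm long, 4 mm across at the top), evenly spaced on a circle of 32 mm radius. The angle at which they stand is NOT measured and differs every time: look, or feel for it
- rotor_bar (a point): middle of the rotor's black T-bar, 42 mm above the underside, axes as the rotor's: the bar is 56 mm long (x), 26 mm thick (y, grip across this), 28 mm high (28 to 56 mm above the underside). Below it a boss of 16 mm radius with a blind bore for the spindle: 16.2 mm wide, 28 mm deep from below; mouths of bore and holes are chamfered 1.5 mm
- box_edge (a point): middle of the far top edge (away from the robot) of a fixed blue drawer box that stands between rotor and centrifuge on the robot's side: about 180 mm deep (from here towards the robot) x 240 mm wide, 100 mm high. A fixed clear tube rack on it rises to 190 mm: carry the rotor over or round it

How it is judged:
By the outcome, as a careful person would: the job done as asked, in the order asked, and still so for the second after the job is handed in, with the robot touching nothing.
It also fails if it takes over 72 s, if anything falls off the work surface, if the arm or the gripper's body presses on something with over 40 N, if the wrist force passes 120 N, or if a joint passes its speed limit or range.

## Working session

There is one attempt and no reset: what is moved stays moved. The work goes in short steps, Python scripts to look and compute and a tool call to move; the robot and the scene stay as the last step left them, time stands still between calls to the robot, and variables do not carry over. Pictures are saved under pics/ and viewed, at most 10 in all, crops included, and the job is handed in when it is done.

Besides the shell and the picture viewer there is one more tool, called as name(argument=value, ...) on one line, values as JSON. move_arm: Moves the arm, as the interface text tells. Its arguments: {"type":"object","properties":{"increments":{"type":"array"}},"required":["increments"]}

```bash
mkdir -p pics
cat > h.py <<'E'
import numpy as np, cv2
from rig import bot, viewer, workorder, nets
def cap(n,f=None):
    c=viewer.capture(n)
    if f: cv2.imwrite('pics/'+f,c['image'])
    return c
def proj(c,P):
    P=np.atleast_2d(P); R=np.array(c['orientation']); q=(P-np.array(c['eye']))@R
    q=q*[1,-1,-1]; p=q@np.array(c['K']).T; return p[:,:2]/p[:,2:]
def ray(c,uv):
    K=np.array(c['K']); d=np.linalg.inv(K)@[uv[0],uv[1],1]; d=d*[1,-1,-1]
    d=np.array(c['orientation'])@d; return np.array(c['eye']),d/np.linalg.norm(d)
def onz(c,uv,z):
    e,d=ray(c,uv); return e+d*(z-e[2])/d[2]
def tri(c1,u1,c2,u2):
    A=0;b=0;rs=[ray(c1,u1),ray(c2,u2)]
    for e,d in rs:
        M=np.eye(3)-np.outer(d,d); A=A+M; b=b+M@e
    x=np.linalg.solve(A,b); e0,d0=rs[0];e1,d1=rs[1]
    n=np.cross(d0,d1);n/=np.linalg.norm(n)
    return x,abs((e1-e0)@n)
E
python3 - <<'E'
from h import *
np.set_printoptions(precision=4,suppress=True)
C={n:cap(n,n+'0.png') for n in('side','top')}
for n in C: print(n,{k:v for k,v in C[n].items() if k!='image'})
for t in ['centrifuge','hub_seat','rotor','lid','lid_hinge','lid_lip','timer','tape_roll','slide_box','black_canister','spindle_tip','stud_plane','rotor_bar','box_edge']:
    r={n:nets.find_in(n,t)[:2] for n in C}
    print(t,{n:[(np.round(x['location'],1).tolist(),round(x['conf'],2)) for x in r[n]] for n in r})
    if r['side'] and r['top']: print('   tri',*tri(C['side'],r['side'][0]['location'],C['top'],r['top'][0]['location']))
print(bot.read_state())
E
```

```text
side {'K': array([[469.6523,   0.    , 273.2708],
       [  0.    , 469.6523, 209.2842],
       [  0.    ,   0.    ,   1.    ]]), 'eye': array([-0.2133,  1.1128,  0.774 ]), 'orientation': array([[-0.8588,  0.2148, -0.4651],
       [-0.5123, -0.373 ,  0.7736],
       [-0.0073,  0.9026,  0.4304]])}
top {'K': array([[538.645 ,   0.    , 282.6939],
       [  0.    , 538.645 , 216.6302],
       [  0.    ,   0.    ,   1.    ]]), 'eye': array([ 0.261 , -0.0915,  1.5105]), 'orientation': array([[ 0.0207,  0.9854, -0.1692],
       [-0.9997,  0.0227,  0.0099],
       [ 0.0136,  0.1689,  0.9855]])}
centrifuge {'side': [([198.7, 260.7], 0.94)], 'top': [([141.8, 208.2], 0.75), ([135.8, 169.8], 0.58)]}
   tri [0.5235 0.2736 0.0946] 0.012208004912316966
hub_seat {'side': [([223.0, 278.8], 0.55)], 'top': [([150.9, 230.7], 0.95), ([130.1, 169.7], 0.3)]}
   tri [0.4656 0.2541 0.0454] 0.0011935957090501437
rotor {'side': [([270.1, 223.7], 0.58), ([222.9, 280.1], 0.28)], 'top': [([291.8, 211.9], 0.56)]}
   tri [ 0.537  -0.1281  0.0259] 0.015778650421877136
lid {'side': [([178.6, 224.1], 0.96)], 'top': [
[... 794 characters left out ...]
 ([383.9, 189.4], 0.16)]}
   tri [ 0.5134 -0.4964  0.0724] 0.026835881908548836
spindle_tip {'side': [([220.4, 275.3], 0.58)], 'top': [([246.6, 154.9], 0.53)]}
   tri [ 0.7182 -0.0027 -0.1647] 0.06244333692833717
stud_plane {'side': [([222.5, 278.4], 0.68)], 'top': [([150.5, 232.5], 0.6)]}
   tri [0.4627 0.2558 0.048 ] 0.006626174657013928
rotor_bar {'side': [([269.4, 224.3], 0.78)], 'top': [([296.6, 211.8], 0.94)]}
   tri [ 0.5429 -0.1402  0.016 ] 0.02344961311256666Traceback (most recent call last):
  File "<stdin>", line 6, in <module>
ValueError: it knows: black_canister, centrifuge, hub_seat, lid, lid_hinge, lid_lip, rotor, rotor_bar, slide_box, spindle_tip, stud_plane, tape_roll, timer
```

Run:
```python
import cv2
t=cv2.imread('pics/top0.png'); s=cv2.imread('pics/side0.png')
cv2.imwrite('pics/t1.png',cv2.resize(t[130:270,60:260],(800,560),interpolation=cv2.INTER_CUBIC))
```

```text
(no output)
```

View pics/side0.png

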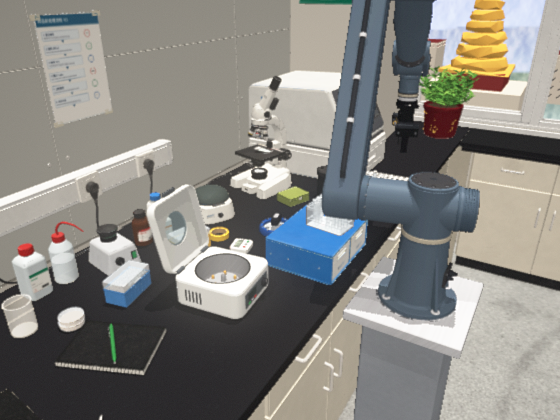

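View pics/top0.png

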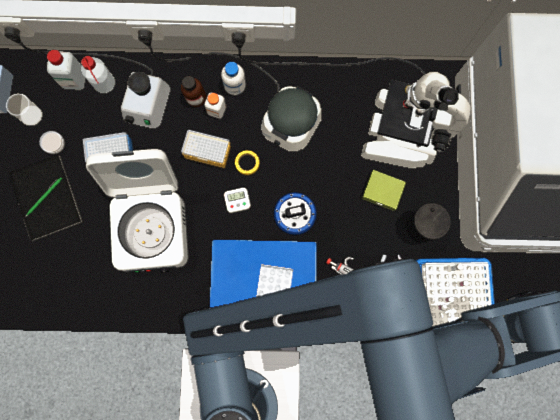

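The side view shows the centrifuge bowl at about (223,278), with the rotor at (270,225) half hidden behind the blue box. In the top view the rotor is at (295,212) and the bowl at (148,231), with its studs visible. I'll zoom in on both next.

Run:
```python
import cv2,numpy as np
t=cv2.imread('pics/top0.png'); s=cv2.imread('pics/side0.png')
f=lambda im,x,y,w,h,k:cv2.resize(im[y:y+h,x:x+w],(w*k,h*k),interpolation=cv2.INTER_CUBIC)
a=np.hstack([f(t,115,197,66,66,6),f(t,268,185,66,66,6)])
b=np.hstack([f(s,185,250,80,50,5)[:200],f(s,250,200,78,50,5)[:200]])
print(a.shape,b.shape)
b=b[:, :a.shape[1]] if b.shape[1]>=a.shape[1] else np.pad(b,((0,0),(0,a.shape[1]-b.shape[1]),(0,0)))
cv2.imwrite('pics/z1.png',np.vstack([a,b]))
```

```text
(396, 792, 3) (200, 790, 3)
```

View pics/z1.png

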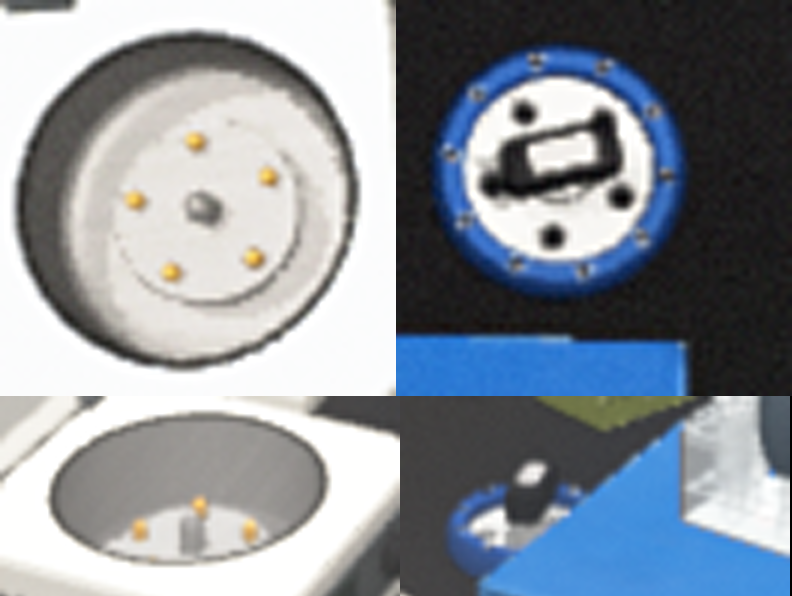

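The zoom shows the five brass studs clearly (crop (196,142), (268,177), (254,258), (172,272), (135,200)). The rotor shows four dark holes plus the bar, tilted slightly in the image. I'll fit both with models.

```bash
cat > fit.py <<'E'
from h import *
from scipy.optimize import least_squares
np.set_printoptions(precision=4,suppress=True)
def blobs(m,amin,amax):
    n,_,st,ce=cv2.connectedComponentsWithStats(m.astype(np.uint8)); return [(ce[i],st[i,4]) for i in range(1,n) if amin<=st[i,4]<=amax]
def pent(x,z,r=.032):
    a=x[2]+np.arange(5)*2*np.pi/5; return np.c_[x[0]+r*np.cos(a),x[1]+r*np.sin(a),np.full(5,z)]
def fitp(c,uv,z,x0):
    best=None
    for a0 in np.radians([0,24,48]):
        def f(x):
            p=proj(c,pent(x,z)); d=np.linalg.norm(uv[:,None]-p[None],axis=2); i=d.argmin(1); return (uv-p[i]).ravel()
        r=least_squares(f,[*x0,a0],x_scale=[.01,.01,.1])
        if best is None or r.cost<best.cost: best=r
    return best
E
python3 - <<'E'
from fit import *
c=cap('top'); im=c['image'].astype(int); s=cap('side'); B,G,R=[im[...,i] for i in range(3)]
def wcent(w,m):
    ys,xs=np.nonzero(m); ww=w[m]; return np.array([(xs*ww).sum(),(ys*ww).sum()])/ww.sum()
# studs
w=np.clip(R-B-25,0,None); roi=np.zeros(w.shape,bool); roi[197:263,115:181]=1
m=(w>0)&roi
bl=blobs(m,4,60); print('studs',[(b[0].round(1).tolist(),b[1]) for b in bl])
lab=cv2.connectedComponents(m.astype(np.uint8))[1]
uv=np.array([wcent(w,(lab==lab[int(round(b[0][1])),int(round(b[0][0]))])) for b in bl])
r=fitp(c,uv,.053,[.466,.254]); print('hub top',r.x[:2],np.degrees(r.x[2])%72,np.sqrt(r.cost*2/len(uv)))
# studs in side
S=s['image'].astype(int); w2=np.clip(S[...,2]-S[...,0]-25,0,None); roi[:]=0; roi[268:290,195:250]=1
m2=(w2>0)&roi; lab=cv2.connectedComponents(m2.astype(np.uint8))[1]; bl=blobs(m2,3,60)
uv2=np.array([wcent(w2,lab==i) for i in range(1,lab.max()+1) if (lab==i).sum()>=3]); print('side studs',uv2, 'pred',proj(s,pent(r.x,.053)),'spindle pred',proj(s,[*r.x[:2],.068]))
# rotor
white=(im.min(2)>110); g=im.sum(2)/3
roi[:]=0; roi[185:251,268:334]=1
blue=(B-R>40)&roi
n,l,st,ce=cv2.connectedComponentsWithStats(blue.astype(np.uint8)); 
for i in range(1,n):
    if st[i,4]>50: print('blue',st[i],ce[i])
dk=(g<90)&roi
for b in blobs(dk&~blue,3,400): print('dark',b)
E
```

```text
studs [([147.0, 220.2], np.int32(12)), ([159.2, 226.0], np.int32(10)), ([136.8, 229.8], np.int32(13)), ([156.6, 239.6], np.int32(13)), ([143.2, 242.0], np.int32(10))]
hub top [0.4619 0.2581] 11.496400056244033 0.03127421585434567
side studs [[224.4886 271.484 ]
 [212.4537 276.2752]
 [234.5267 276.4706]] pred [[212.7363 275.5195]
 [215.1915 282.9703]
 [229.1493 283.0697]
 [234.7591 275.6679]
 [224.6754 271.1863]] spindle pred [[223.0222 272.9821]]
blue [274 192  42  43 588] [294.4371 213.1139]
blue [268 241  49  10 470] [291.3426 245.6894]
dark (array([289.    , 203.2857]), np.int32(7))
dark (array([293.6642, 211.8394]), np.int32(137))
dark (array([305. , 217.5]), np.int32(8))
dark (array([293.875, 224.125]), np.int32(8))
```

Run:
```python
from fit import *
c=cap('top'); s=cap('side'); im=c['image'].astype(float); g=im.mean(2)
def dc(u,v,r=4):
    ys,xs=np.mgrid[v-r:v+r+1,u-r:u+r+1]; w=np.clip(170-g[ys,xs],0,None)*((xs-u)**2+(ys-v)**2<=r*r); return np.array([(xs*w).sum(),(ys*w).sum()])/w.sum()
uv=np.array([dc(289,203),dc(305,217),dc(294,224)]); print(uv)
r=fitp(c,uv,.009,[.543,-.125]); print('rotor',r.x[:2],np.degrees(r.x[2])%72,np.sqrt(r.cost*2/3)); print('holes',proj(c,pent(r.x,.009)))
# joint ring fit: centre of bounding of outer top edge at z=.022
B=im[...,0];R=im[...,2]; blue=(B-R>40); blue[:,:268]=0;blue[:,335:]=0;blue[:185]=0;blue[237:]=0
def sil(x):
    a=np.linspace(0,2*np.pi,120); P=np.vstack([np.c_[x[0]+.06*np.cos(a),x[1]+.06*np.sin(a),np.full(120,z)] for z in(0.002,.021)]); 
    h=cv2.convexHull(proj(c,P).astype(np.float32)); M=cv2.moments(h); return np.array([M['m10'],M['m01']])/M['m00'],M['m00']
cs=cv2.findContours(blue.astype(np.uint8),cv2.RETR_EXTERNAL,cv2.CHAIN_APPROX_NONE)[0]; h=cv2.convexHull(max(cs,key=len)); M=cv2.moments(h); t=np.array([M['m10'],M['m01']])/M['m00']
q=least_squares(lambda x:sil(x)[0]-t,r.x[:2],x_scale=.01,diff_step=1e-3); print('ring centre',q.x,t,sil(q.x)[1],M['m00'])
x=q.x
# bar: dark centre
for yaw in range(0,180,36):pass
for a in np.degrees(r.x[2])+72*np.arange(5):
    A=np.radians(a); e=[[r.x[0]+k*np.cos(A),r.x[1]+k*np.sin(A),.056] for k in(-.028,.028)]; print('bar cand',round(a%360,1),proj(c,e).round(1).tolist())
# side: black bar top
S=s['image']; print('bar side', proj(s,[[*r.x[:2],.056],[*r.x[:2],.042]]))
for n in('side','top'):print([ (z['location'],z['conf']) for z in nets.find_in(n,'rotor_bar')])
# lid: fit from hull later; hub joint fit
uvt=np.array([[147.0,220.2]])
st=bot.read_state(); print({k:st[k] for k in('position','tcp_rot','force','opening','time_s')})
```

```text
[[288.8883 203.573 ]
 [304.8702 217.0307]
 [293.6288 224.0613]]
rotor [ 0.5302 -0.14  ] 32.44034058815617 0.20772283849697265
holes [[288.6945 203.4091]
 [283.5792 215.429 ]
 [293.6776 224.0224]
 [305.0144 217.2314]
 [301.8897 204.5185]]
ring centre [ 0.5298 -0.14  ] [294.6373 212.8801] 1443.285230468493 1360.5
bar cand 32.4 [[300.5, 218.5], [289.9, 201.3]]
bar cand 104.4 [[305.1, 207.6], [285.3, 212.2]]
bar cand 176.4 [[296.0, 199.9], [294.4, 219.9]]
bar cand 248.4 [[285.8, 206.0], [304.6, 213.8]]
bar cand 320.4 [[288.5, 217.5], [301.8, 202.3]]
bar side [[275.7278 215.3926]
 [275.7481 219.011 ]]
[([268.5, 224.3], 0.56)]
[([294.7, 212.2], 0.85)]
{'position': array([ 0.2421, -0.5762,  0.2336]), 'tcp_rot': array([[ 0.9219,  0.3874, -0.    ],
       [ 0.3874, -0.9219,  0.    ],
       [-0.    , -0.    , -1.    ]]), 'force': array([ 0.1765, -0.0806, -0.067 ]), 'opening': 1.0043867045673862, 'time_s': 1.7}
```

Run:
```python
import cv2,numpy as np
t=cv2.imread('pics/top0.png'); s=cv2.imread('pics/side0.png')
f=lambda im,x,y,w,h,k:cv2.resize(im[y:y+h,x:x+w],(w*k,h*k),interpolation=cv2.INTER_CUBIC)
cv2.imwrite('pics/z2.png',np.hstack([f(t,80,140,110,140,4)[:, :400],f(s,145,180,100,140,4)]))
```

```text
(no output)
```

View pics/z2.png

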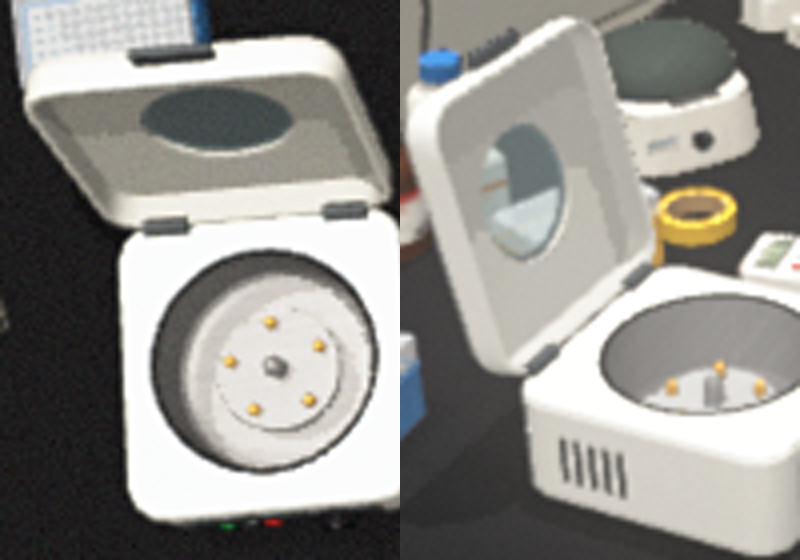

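The lid stands open at the back, with its inner face towards the bowl. The rotor bar lies at 104.4° in world, and the studs at 11.5° mod 72. I'll write a move helper, refine the hub with both views, and then go.

```bash
cat > mv.py <<'E'
from h import *
from scipy.spatial.transform import Rotation as Ro
import sys
np.set_printoptions(precision=4,suppress=True)
def plan(p1,psi1,p0=None,R0=None):
    """numbers for a shift to p1 with tool y at psi1 deg (tool down), from present"""
    s=bot.read_state(); p0=np.array(s['position']) if p0 is None else np.array(p0); R0=np.array(s['tcp_rot']) if R0 is None else R0
    a=np.radians(psi1); y=np.array([np.cos(a),np.sin(a),0]); z=np.array([0,0,-1.]); R1=np.c_[np.cross(y,z),y,z]
    t=R0.T@(np.array(p1)-p0)/.3; w=Ro.from_matrix(R0.T@R1).as_rotvec()/np.pi
    print('psi',np.degrees(np.arctan2(R0[1,1],R0[0,1])).round(2),'p',p0,'num',np.r_[t,w].round(4),'rows>=',max(np.linalg.norm(t)*.3/.0417,np.linalg.norm(w)*180/7.16).round(1))
E
python3 - <<'E'
from fit import *; from mv import plan
c=cap('top');s=cap('side')
a=np.array([[147.0,220.2],[159.2,226.0],[136.8,229.8],[156.6,239.6],[143.2,242.0]]);b=np.array([[224.4886,271.484],[212.4537,276.2752],[234.5267,276.4706]])
def f(x):
    o=[]
    for cc,uv in((c,a),(s,b)):
        p=proj(cc,pent(x,.053)); d=np.linalg.norm(uv[:,None]-p[None],axis=2); o.append((uv-p[d.argmin(1)]).ravel())
    return np.concatenate(o)
r=least_squares(f,[.462,.258,.2],x_scale=[.01,.01,.1]); print('hub joint',r.x[:2],np.degrees(r.x[2])%72,f(r.x).round(2))
print('box edge',onz(c,[211,241],.1),onz(c,[316,242],.1))
# rim circle z=.085, left/right/top/bottom from crop
print('lid free corners tops'); 
for q in([112,214],[185,212]): print(onz(c,[q[0],q[1]],.085))
plan([.386,-.358,.24],-26.4); plan([.53,-.14,.24],14.4,[.386,-.358,.24])
E
```

```text
hub joint [0.4617 0.2588] 11.565924475901321 [ 0.26  0.11  0.24 -0.    0.04 -0.14  0.01  0.04  0.39 -0.02 -0.09  0.17
 -0.19  0.62 -0.15  0.68]
box edge [0.4337 0.0816 0.1   ] [ 0.4373 -0.1949  0.1   ]
lid free corners tops
[0.5023 0.351  0.085 ]
[0.5123 0.1565 0.085 ]
psi -67.21 p [ 0.2421 -0.5762  0.2336] num [ 0.7238 -0.4846 -0.0215  0.     -0.     -0.2267] rows>= 6.3
psi -67.21 p [ 0.386 -0.358  0.24 ] num [ 0.724  -0.484   0.      0.     -0.     -0.4534] rows>= 11.4
```

move_arm(increments=[[0.72,-0.48,0,0,0,-0.227,0.6],[0.72,-0.48,0,0,0,-0.227,0.6],[0.72,-0.48,0,0,0,-0.227,0.6],[0.72,-0.48,0,0,0,-0.227,0.6],[0.72,-0.48,0,0,0,-0.227,0.6],[0.72,-0.48,0,0,0,-0.227,0.6],[0.72,-0.48,0,0,0,-0.227,0.6],[0.72,-0.48,0,0,0,-0.227,0.6]])

```text
time_s: 2.47
position: [0.3867, -0.3569, 0.2337]
tcp_rot: [[0.44, 0.898, -0.0], [0.898, -0.44, 0.001], [0.001, -0.0, -1.0]]
force: [-0.3, -0.8, 0.4]
opening: 0.614
grasp_force: 0.0
```

Run:
```python
from mv import *
c=cap('top')
print('hinge',onz(c,[121.2,196.5],.087),onz(c,[166.2,192.5],.087))
plan([.53,-.14,.13],14.4)
```

```text
hinge [0.5503 0.3293 0.087 ] [0.5641 0.2094 0.087 ]
psi -26.22 p [ 0.3861 -0.3591  0.2338] num [ 0.8675  0.1072  0.3454  0.0001  0.0003 -0.2257] rows>= 6.8
```

move_arm(increments=[[0.868,0.107,0.2,0,0,-0.2257,0.6],[0.868,0.107,0.2,0,0,-0.2257,0.6],[0.868,0.107,0.2,0,0,-0.2257,0.6],[0.868,0.107,0.2,0,0,-0.2257,0.6],[0.868,0.107,0.2,0,0,-0.2257,0.6],[0.868,0.107,0.2,0,0,-0.2257,0.6],[0.868,0.107,0.2,0,0,-0.2257,0.6],[0.868,0.107,0.345,0,0,-0.2257,0.6],[0.868,0.107,0.345,0,0,-0.2257,0.6],[0.868,0.107,0.345,0,0,-0.2257,0.6]])

```text
time_s: 3.35
position: [0.5281, -0.1415, 0.1278]
tcp_rot: [[-0.245, 0.97, -0.006], [0.97, 0.245, 0.002], [0.004, -0.005, -1.0]]
force: [-0.3, 0.3, 0.6]
opening: 0.599
grasp_force: 0.0
```

Run:
```python
from mv import *
c=cap('side','s1.png'); im=c['image']
cv2.imwrite('pics/s1z.png',cv2.resize(im[130:260,200:360],(800,650)[0:2],interpolation=cv2.INTER_CUBIC)[:600])
plan([.53,-.14,.039],14.4)
print(proj(c,[[.53,-.14,.056],bot.read_state()['position']]))
```

```text
psi 14.14 p [ 0.5293 -0.1423  0.1296] num [ 0.0064  0.0048  0.3021 -0.0006 -0.0003 -0.0014] rows>= 2.2
[[275.7839 215.4082]
 [276.202  195.7368]]
```

View pics/s1z.png

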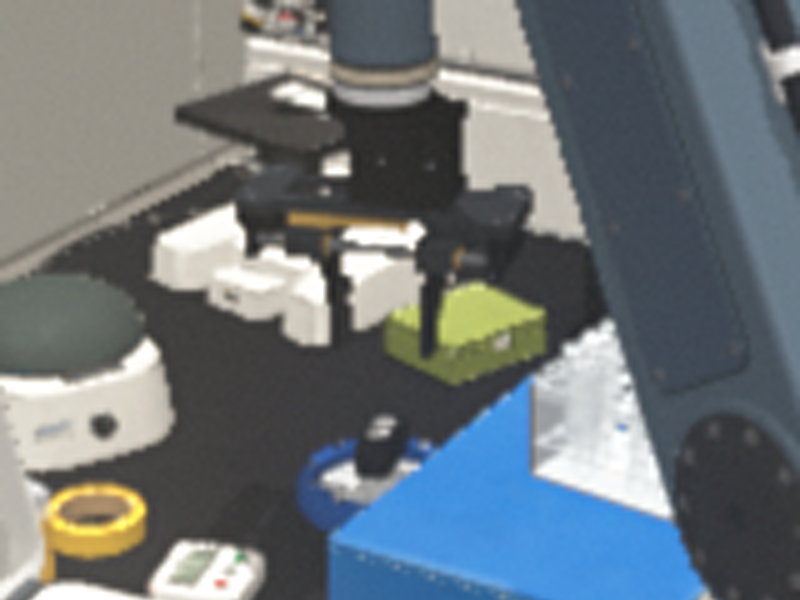

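The gripper stands squarely over the bar: the midpoint between the fingers and the bar are both at column 277. I'll descend and grip.

move_arm(increments=[[0.006,0.004,0.15,0,0,-0.0014,0.6],[0.006,0.004,0.3,0,0,-0.0014,0.6],[0.006,0.004,0.3,0,0,-0.0014,0.6],[0.006,0.004,0.3,0,0,-0.0014,0.6],[0.006,0.004,0.3,0,0,-0.0014,0.2],[0.006,0.004,0.3,0,0,-0.0014,0.0],[0.006,0.004,0.3,0,0,-0.0014,0.0],[0.006,0.004,0.3,0,0,-0.0014,0.0],[0.006,0.004,0.3,0,0,-0.0014,0.0]])

```text
time_s: 4.15
position: [0.5309, -0.1392, 0.0411]
tcp_rot: [[-0.251, 0.968, 0.001], [0.968, 0.251, -0.001], [-0.001, 0.001, -1.0]]
force: [-2.9, -2.5, 4.1]
opening: 0.308
grasp_force: 3.2
```

move_arm(increments=[[0,0,0,0,0,0,0],[0,0,0,0,0,0,0],[0,0,0,0,0,0,0],[0,0,0,0,0,0,0]])

```text
time_s: 4.48
position: [0.5309, -0.1392, 0.0411]
tcp_rot: [[-0.251, 0.968, 0.001], [0.968, 0.251, -0.001], [-0.001, 0.0, -1.0]]
force: [-0.8, -1.6, 6.7]
opening: 0.294
grasp_force: 29.9
```

Run:
```python
from mv import *
s=bot.read_state(); print(s['position'],s['force'],s['opening'],s['grasp_force'])
plan([.53,-.14,.19],14.4)
```

```text
[ 0.5309 -0.1392  0.0411] [-0.7525 -1.5819  6.7372] 0.293678423645504 29.936311673372984
psi 14.55 p [ 0.5309 -0.1392  0.0411] num [-0.0026 -0.0032 -0.4965  0.0002  0.0004  0.0009] rows>= 3.6
```

move_arm(increments=[[0,0,-0.1,0,0,0,0],[0,0,-0.25,0,0,0,0],[0,0,-0.5,0,0,0,0],[0,0,-0.5,0,0,0,0],[0,0,-0.5,0,0,0,0],[0,0,-0.5,0,0,0,0],[0,0,-0.5,0,0,0,0],[0,0,-0.5,0,0,0,0]])

```text
time_s: 5.15
position: [0.5284, -0.1375, 0.1875]
tcp_rot: [[-0.251, 0.968, -0.006], [0.968, 0.251, 0.003], [0.004, -0.005, -1.0]]
force: [0.1, 0.2, -4.6]
opening: 0.294
grasp_force: 29.9
```

Run:
```python
from mv import *
s=bot.read_state(); print(s['position'],s['force'],s['moment'],s['opening'],s['grasp_force'])
plan([.47,.10,.19],65.0); plan([.4617,.2585,.19],65.5)
```

```text
[ 0.5284 -0.1375  0.1875] [ 0.0682  0.2394 -4.5698] [ 0.0097 -0.1237  0.0124] 0.29373675526396137 29.92782316636294
psi 14.53 p [ 0.5284 -0.1375  0.1875] num [ 0.8152  0.0101 -0.005  -0.0008 -0.0019 -0.2804] rows>= 7.0
psi 14.53 p [ 0.5284 -0.1375  0.1875] num [ 1.3336  0.1159 -0.0033 -0.0008 -0.0019 -0.2832] rows>= 9.6
```

move_arm(increments=[[0.08,0.001,0,0,0,-0.025,0],[0.18,0.002,0,0,0,-0.055,0],[0.28,0.004,0,0,0,-0.09,0],[0.38,0.005,0,0,0,-0.125,0],[0.48,0.006,0,0,0,-0.16,0],[0.58,0.007,0,0,0,-0.195,0],[0.68,0.008,0,0,0,-0.23,0],[0.76,0.009,0,0,0,-0.26,0],[0.815,0.01,0,0,0,-0.28,0],[0.815,0.01,0,0,0,-0.28,0]])

```text
time_s: 5.98
position: [0.4686, 0.1018, 0.1877]
tcp_rot: [[-0.908, 0.419, -0.007], [0.419, 0.908, 0.002], [0.007, -0.002, -1.0]]
force: [-0.9, 0.0, -4.0]
opening: 0.299
grasp_force: 29.9
```

Run:
```python
from mv import *
s=bot.read_state(); print(s['position'],s['force'],s['moment'],s['opening'])
plan([.4617,.2585,.17],65.5)
```

```text
[0.4686 0.1018 0.1877] [-0.9201  0.0411 -3.9986] [ 0.0547 -0.1616 -0.024 ] 0.29888405333280615
psi 65.21 p [0.4686 0.1018 0.1877] num [ 0.2395  0.4645  0.0601 -0.0005 -0.0023 -0.0016] rows>= 3.8
```

move_arm(increments=[[0.03,0.05,0,0,-0.001,0,0],[0.07,0.13,0.02,0,-0.002,0,0],[0.12,0.23,0.04,0,-0.0023,-0.0016,0],[0.17,0.33,0.06,0,-0.0023,-0.0016,0],[0.21,0.41,0.06,0,-0.0023,-0.0016,0],[0.24,0.4645,0.06,0,-0.0023,-0.0016,0],[0.24,0.4645,0.06,0,-0.0023,-0.0016,0],[0.24,0.4645,0.06,0,-0.0023,-0.0016,0]])

```text
time_s: 6.65
position: [0.465, 0.2556, 0.1702]
tcp_rot: [[-0.909, 0.418, 0.003], [0.418, 0.909, -0.005], [-0.005, -0.003, -1.0]]
force: [0.4, -0.8, -4.4]
opening: 0.297
grasp_force: 29.9
```

Run:
```python
from mv import *
s=bot.read_state(); print(s['position'],s['force'],s['moment'],s['opening'])
plan([.4617,.2585,.12],65.5)
c=cap('side'); t=cap('top')
f=lambda im,x,y,w,h,k:cv2.resize(im[y:y+h,x:x+w],(w*k,h*k),interpolation=cv2.INTER_CUBIC)
cv2.imwrite('pics/w1.png',np.hstack([f(c['image'],160,180,130,130,4)[:520,:400+120],f(t['image'],110,190,69,130,4)]))
p=np.array(s['position']); u=p-[0,0,.041]
print('pred ring bottom centre',proj(c,u),'ring extremes',proj(c,u+[[.0,.06,.022],[0,-.06,.022]]))
```

```text
[0.465  0.2556 0.1702] [ 0.3582 -0.8448 -4.4387] [ 0.0695 -0.0765 -0.0094] 0.29737464658732055
psi 65.3 p [0.465  0.2556 0.1702] num [ 0.0149  0.0048  0.1672 -0.001   0.0015 -0.0011] rows>= 1.2
pred ring bottom centre [[221.4243 252.8913]] ring extremes [[206.9202 255.9083]
 [234.0115 236.3043]]
```

View pics/w1.png

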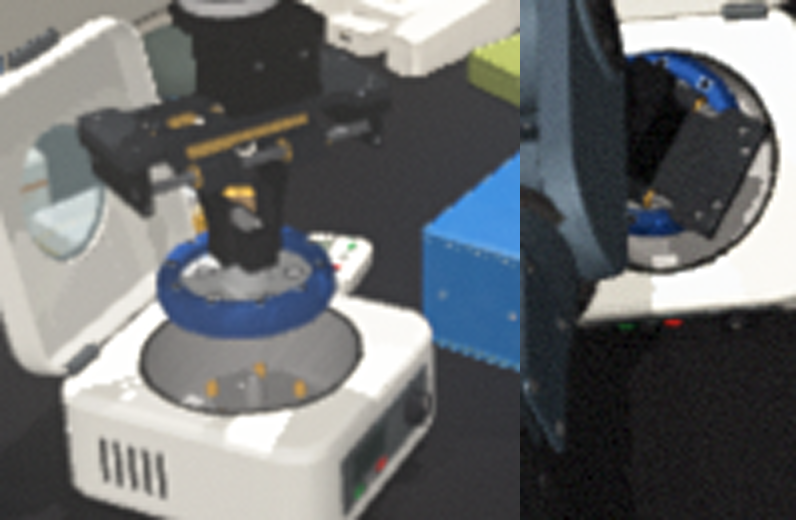

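The rotor hangs level over the bowl. In the side view the ring spans columns 199–244, centred at 221.6 against 221.4 predicted, and the lid is clear. I'll lower it to just above the spindle.

move_arm(increments=[[0.005,0.002,0.04,0,0.001,-0.001,0],[0.01,0.004,0.1,-0.001,0.0015,-0.001,0],[0.015,0.005,0.15,-0.001,0.0015,-0.001,0],[0.015,0.005,0.167,-0.001,0.0015,-0.001,0],[0.015,0.005,0.167,-0.001,0.0015,-0.001,0],[0.015,0.005,0.167,-0.001,0.0015,-0.001,0],[0.015,0.005,0.167,-0.001,0.0015,-0.001,0],[0.015,0.005,0.167,-0.001,0.0015,-0.001,0]])

```text
time_s: 7.42
position: [0.4637, 0.2586, 0.1228]
tcp_rot: [[-0.909, 0.417, 0.006], [0.417, 0.909, 0.002], [-0.004, 0.005, -1.0]]
force: [0.4, -0.9, -4.2]
opening: 0.298
grasp_force: 29.9
```

Run:
```python
from fit import *; from mv import plan
s=bot.read_state(); print(s['position'],s['force'],s['moment'])
plan([.4617,.2585,.11],65.5); plan([.4617,.2585,.10],65.5)
p=np.array(s['position']); Rr=np.array(s['tcp_rot'])
for n in('side','top'):
    c=cap(n); im=c['image'].astype(int); b=(im[...,0]-im[...,2]>40)&(im[...,1]<140)
    P=proj(c,p)[0].astype(int); m=np.zeros(b.shape,bool); m[P[1]-25:P[1]+40,P[0]-32:P[0]+32]=1; b&=m
    cs=cv2.findContours(b.astype(np.uint8),cv2.RETR_EXTERNAL,cv2.CHAIN_APPROX_NONE)[0]; h=np.vstack([x for x in cs if len(x)>5]); x,y,w,hh=cv2.boundingRect(h); print(n,'blue bbox',x,x+w-1,y,y+hh-1)
    a=np.linspace(0,2*np.pi,360); Q=np.vstack([np.c_[p[0]+.06*np.cos(a),p[1]+.06*np.sin(a),np.full(360,p[2]-.041+z)] for z in(0,.022)]); q=proj(c,Q); print('  pred',q.min(0),q.max(0))
```

```text
[0.4637 0.2586 0.1228] [ 0.384  -0.8617 -4.2074] [ 0.0493 -0.1668 -0.0052]
psi 65.37 p [0.4637 0.2586 0.1228] num [ 0.0061 -0.0034  0.0428  0.0014  0.0013 -0.0007] rows>= 0.3
psi 65.37 p [0.4637 0.2586 0.1228] num [ 0.0063 -0.0036  0.0761  0.0014  0.0013 -0.0007] rows>= 0.5
side blue bbox 200 243 253 280
  pred [199.1338 250.2875] [244.239  281.1535]
top blue bbox 141 165 207 251
  pred [121.0559 205.6016] [168.4943 251.604 ]
```

Run:
```python
from mv import *
for i in range(5):
    s=bot.read_state(); print(s['time_s'],s['position'],s['tcp_rot'][:,2],np.abs(s['qvel']).max(),s['force']); viewer.capture('side')
plan([.4617,.2585,.11],65.5)
```

```text
7.5167 [0.4634 0.2588 0.1227] [ 0.0052  0.0023 -1.    ] 0.31019663452517277 [-0.484   0.099  -3.9837]
7.5667 [0.4632 0.2588 0.1226] [ 0.005   0.0022 -1.    ] 0.22493363721323165 [-0.1232  0.5587 -5.2004]
7.6167 [0.4631 0.2588 0.1225] [ 0.0046  0.0021 -1.    ] 0.10302074560890961 [-0.5315  0.1702 -4.1797]
7.6667 [0.463  0.2588 0.1224] [ 0.0044  0.002  -1.    ] 0.16123070357514113 [ 0.0007  0.2161 -4.8652]
7.7167 [0.4629 0.2588 0.1223] [ 0.0042  0.002  -1.    ] 0.18638552345002313 [-0.6414  0.5505 -5.5155]
psi 65.41 p [0.4628 0.2588 0.1221] num [ 0.0032 -0.0025  0.0405  0.0011  0.0009 -0.0005] rows>= 0.3
```

move_arm(increments=[[0,0,0.01,0,0,0,0],[0,0,0.02,0,0,0,0],[0,0,0.03,0,0,0,0],[0,0,0.04,0,0,0,0],[0,0,0.04,0,0,0,0],[0,0,0.04,0,0,0,0],[0,0,0.04,0,0,0,0],[0,0,0.04,0,0,0,0]])

```text
time_s: 8.43
position: [0.463, 0.2587, 0.11]
tcp_rot: [[-0.909, 0.416, 0.004], [0.416, 0.909, 0.002], [-0.003, 0.003, -1.0]]
force: [0.1, -0.6, -4.9]
opening: 0.297
grasp_force: 29.9
```

Run:
```python
from mv import *
s=bot.read_state(); print(s['position'],s['force'],s['moment'])
plan([.4617,.2585,.10],65.5)
```

```text
[0.463  0.2587 0.11  ] [ 0.107  -0.5831 -4.9341] [ 0.0218 -0.1513  0.0483]
psi 65.4 p [0.463  0.2587 0.11  ] num [ 0.0036 -0.0025  0.0332  0.001   0.0008 -0.0006] rows>= 0.2
```

move_arm(increments=[[0.002,-0.001,0.008,0,0,0,0],[0.002,-0.001,0.016,0,0,0,0],[0.002,-0.001,0.024,0,0,0,0],[0.002,-0.001,0.03,0,0,0,0],[0.002,-0.001,0.03,0,0,0,0],[0.002,-0.001,0.03,0,0,0,0],[0.002,-0.001,0.03,0,0,0,0],[0.002,-0.001,0.03,0,0,0,0]])

```text
time_s: 9.1
position: [0.4623, 0.2587, 0.101]
tcp_rot: [[-0.909, 0.416, 0.004], [0.416, 0.909, 0.002], [-0.003, 0.003, -1.0]]
force: [-0.8, 0.4, -4.8]
opening: 0.291
grasp_force: 29.9
```

Run:
```python
from mv import *
for i in range(4):
    s=bot.read_state(); print(s['position'],s['force'],s['moment']); viewer.capture('side')
plan([.4617,.2585,.09],65.5)
```

```text
[0.4623 0.2587 0.101 ] [-0.8281  0.3966 -4.7827] [ 0.0689 -0.1245 -0.0134]
[0.4623 0.2587 0.101 ] [ 0.6522 -0.3188 -5.15  ] [ 0.1149 -0.1193 -0.011 ]
[0.4623 0.2587 0.101 ] [ 0.4366 -0.0322 -4.9949] [ 0.1374 -0.074  -0.0052]
[0.4623 0.2587 0.101 ] [-0.0198  0.301  -4.4348] [ 0.0447 -0.0848 -0.0054]
psi 65.4 p [0.4623 0.2587 0.101 ] num [ 0.0016 -0.0015  0.0367  0.001   0.0009 -0.0006] rows>= 0.3
```

The spindle is in the bore with no side force. I'll go down to stud level slowly.

move_arm(increments=[[0.001,-0.001,0.006,0,0,0,0],[0.001,-0.001,0.012,0,0,0,0],[0.001,-0.001,0.016,0,0,0,0],[0.001,-0.001,0.02,0,0,0,0],[0.001,-0.001,0.023,0,0,0,0],[0.001,-0.001,0.023,0,0,0,0],[0.001,-0.001,0.023,0,0,0,0]])

```text
time_s: 9.88
position: [0.4618, 0.2585, 0.0939]
tcp_rot: [[-0.909, 0.416, 0.003], [0.416, 0.909, 0.002], [-0.002, 0.003, -1.0]]
force: [-0.3, 0.3, -4.6]
opening: 0.293
grasp_force: 29.9
```

move_arm(increments=[[0,0,0.003,0,0,0,0],[0,0,0.006,0,0,0,0],[0,0,0.009,0,0,0,0],[0,0,0.012,0,0,0,0],[0,0,0.012,0,0,0,0],[0,0,0.012,0,0,0,0]])

```text
time_s: 10.38
position: [0.4618, 0.2585, 0.0903]
tcp_rot: [[-0.909, 0.416, 0.003], [0.416, 0.909, 0.002], [-0.002, 0.003, -1.0]]
force: [-0.2, -0.0, -3.7]
opening: 0.293
grasp_force: 29.9
```

move_arm(increments=[[0,0,0.003,0,0,0,0],[0,0,0.006,0,0,0,0],[0,0,0.006,0,0,0,0],[0,0,0.006,0,0,0,0]])

```text
time_s: 10.72
position: [0.4618, 0.2585, 0.0885]
tcp_rot: [[-0.909, 0.416, 0.003], [0.416, 0.909, 0.002], [-0.002, 0.003, -1.0]]
force: [-0.5, 0.1, -5.1]
opening: 0.297
grasp_force: 29.9
```

Run:
```python
from mv import *
for i in range(5):
    s=bot.read_state(); print(s['position'],s['force'],s['moment']); viewer.capture('side')
```

```text
[0.4618 0.2585 0.0885] [-0.5418  0.1155 -5.1349] [ 0.1075 -0.156   0.0048]
[0.4618 0.2586 0.0886] [-0.2132 -0.7069 -4.3007] [ 0.0505 -0.1135  0.0285]
[0.4619 0.2586 0.0886] [-0.3868 -0.2412 -5.0115] [ 0.0141 -0.1053  0.0161]
[0.4619 0.2586 0.0886] [ 0.3156 -0.259  -4.0225] [ 0.0616 -0.1516  0.0294]
[0.4619 0.2586 0.0886] [ 0.1949 -0.1271 -5.3363] [ 0.0903 -0.178   0.0142]
```

Still no contact, so the studs are inside the holes. I'll carry on down to the seat.

move_arm(increments=[[0,0,0.003,0,0,0,0],[0,0,0.006,0,0,0,0],[0,0,0.007,0,0,0,0],[0,0,0.007,0,0,0,0],[0,0,0.007,0,0,0,0]])

```text
time_s: 11.38
position: [0.4618, 0.2585, 0.0865]
tcp_rot: [[-0.909, 0.416, 0.003], [0.416, 0.909, 0.002], [-0.002, 0.003, -1.0]]
force: [0.6, -0.0, -4.6]
opening: 0.295
grasp_force: 29.9
```

Run:
```python
from mv import *
for i in range(4):
    s=bot.read_state(); print(s['position'],s['force'],s['moment']); viewer.capture('side')
```

```text
[0.4618 0.2585 0.0865] [ 0.5932 -0.024  -4.6096] [ 0.0804 -0.1525 -0.0733]
[0.4619 0.2586 0.0865] [ 0.109  -0.2769 -5.5356] [-0.0037 -0.1284 -0.0007]
[0.4619 0.2586 0.0865] [ 0.5469  0.1992 -4.3295] [ 0.0955 -0.1499  0.0315]
[0.4619 0.2586 0.0865] [ 0.496   0.0634 -5.2084] [ 0.1039 -0.1422  0.0173]
```

move_arm(increments=[[0,0,0.003,0,0,0,0],[0,0,0.005,0,0,0,0],[0,0,0.005,0,0,0,0],[0,0,0.005,0,0,0,0]])

```text
time_s: 11.92
position: [0.462, 0.2586, 0.0852]
tcp_rot: [[-0.909, 0.416, 0.004], [0.416, 0.909, 0.002], [-0.003, 0.003, -1.0]]
force: [-1.1, 0.5, -2.2]
opening: 0.297
grasp_force: 29.9
```

Run:
```python
from mv import *
for i in range(3):
    s=bot.read_state(); print(s['position'],s['force'],s['moment']); viewer.capture('side')
```

```text
[0.462  0.2586 0.0852] [-1.0752  0.4908 -2.1598] [-0.0145 -0.0313 -0.0088]
[0.462  0.2586 0.0852] [ 0.7347  0.5689 -2.1137] [-0.0024 -0.0255  0.015 ]
[0.462  0.2586 0.0852] [ 0.5386 -0.2686 -2.0096] [ 0.0425 -0.0706  0.0207]
```

The load is coming off at the expected seat height (4 N/mm, like the hub's suspension). One more millimetre, then let go.

move_arm(increments=[[0,0,0.002,0,0,0,0],[0,0,0.003,0,0,0,0],[0,0,0.003,0,0,0,0],[0,0,0.003,0,0,0,0]])

```text
time_s: 12.4
position: [0.4621, 0.2586, 0.0844]
tcp_rot: [[-0.909, 0.416, 0.004], [0.416, 0.909, 0.002], [-0.003, 0.003, -1.0]]
force: [-0.8, -0.5, -0.6]
opening: 0.291
grasp_force: 29.9
```

Run:
```python
from mv import *
for i in range(2):
    s=bot.read_state(); print(s['position'],s['force'],s['moment']); viewer.capture('side')
```

```text
[0.4621 0.2586 0.0844] [-0.7786 -0.5088 -0.6038] [-0.0804  0.0434 -0.0202]
[0.4621 0.2586 0.0844] [-0.3204 -0.4072  1.6887] [-0.0146  0.008  -0.0202]
```

Supported. I'll open part way and rise straight up.

move_arm(increments=[[0,0,0,0,0,0,0.36],[0,0,0,0,0,0,0.45],[0,0,0,0,0,0,0.5],[0,0,0,0,0,0,0.5],[0,0,0,0,0,0,0.5],[0,0,0,0,0,0,0.5]])

```text
time_s: 13.0
position: [0.4619, 0.2586, 0.0841]
tcp_rot: [[-0.909, 0.416, 0.004], [0.416, 0.909, 0.002], [-0.002, 0.003, -1.0]]
force: [0.5, -0.7, -0.3]
opening: 0.495
grasp_force: 0.0
```

Run:
```python
from mv import *
for i in range(2):
    s=bot.read_state(); print(s['position'],s['force'],s['moment'],s['opening']); viewer.capture('side')
```

```text
[0.4619 0.2586 0.0841] [ 0.4593 -0.7294 -0.286 ] [ 0.0901 -0.1345  0.0247] 0.4945052175452189
[0.4619 0.2586 0.0841] [-0.329  -0.2775 -0.5756] [ 0.0592 -0.1524  0.0052] 0.4928206972105747
```

move_arm(increments=[[0,0,-0.03,0,0,0,0.5],[0,0,-0.1,0,0,0,0.5],[0,0,-1,0,0,0,0.5],[0,0,-1,0,0,0,0.5],[0,0,-1,0,0,0,0.5],[0,0,-1,0,0,0,0.5],[0,0,-1,0,0,0,0.5],[0,0,-1,0,0,0,0.3],[0,0,-1,0,0,0,0],[0,0,-1,0,0,0,0]])

```text
time_s: 13.93
position: [0.463, 0.2589, 0.3912]
tcp_rot: [[-0.909, 0.416, 0.017], [0.416, 0.909, 0.006], [-0.013, 0.012, -1.0]]
force: [0.9, -0.5, 0.7]
opening: 0.351
grasp_force: 0.0
```

Run:
```python
from mv import *
s=bot.read_state(); print(s['position'],s['force'],s['joint_positions'])
c=cap('side'); t=cap('top')
f=lambda im,x,y,w,h,k:cv2.resize(im[y:y+h,x:x+w],(w*k,h*k),interpolation=cv2.INTER_CUBIC)
cv2.imwrite('pics/l1.png',np.hstack([f(c['image'],140,180,110,140,4),f(t['image'],80,140,85,140,4)]))
for n,cc in(('side',c),('top',t)):
    for k in('lid_lip','rotor'): print(n,k,[(x['location'],round(x['conf'],2)) for x in nets.find_in(n,k)])
```

```text
[0.463  0.2589 0.3912] [ 0.8534 -0.4723  0.6747] [ 17.1062  13.6002  83.2705   0.0392  82.1197 -48.3099]
side lid_lip [([173.3, 228.3], 0.91)]
side rotor [([225.3, 269.3], 0.72)]
top lid_lip [([140.3, 170.2], 0.84)]
top rotor [([150.3, 235.3], 0.58)]
```

View pics/l1.png

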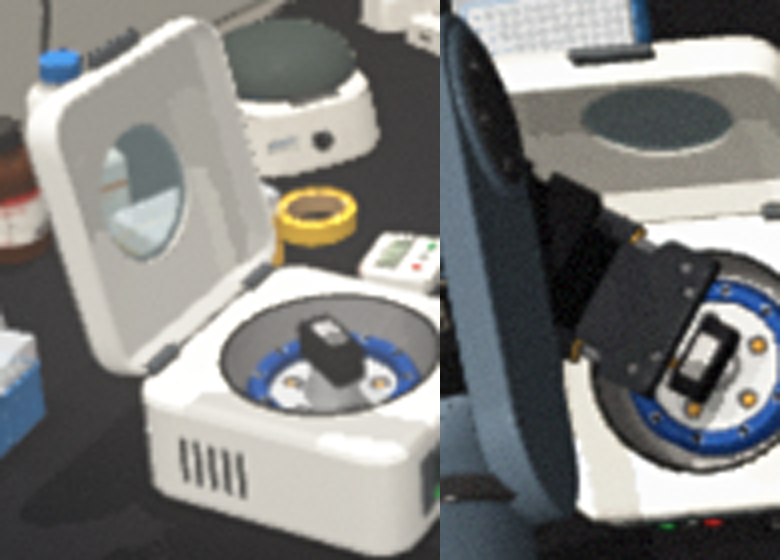

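The brass studs show inside the rotor's holes, so the rotor is home and released. The lid lip is at about (168.5,191) in the side view and (122.5,153) in the top view. I'll compute the lid geometry.

Run:
```python
from fit import *; from mv import plan
c=cap('side');t=cap('top')
im=t['image'].astype(int); S=c['image'].astype(int)
x,e=tri(c,[168,191],t,[122.6,153]); print('lip',x,e)
# hinge fit: lid axes with yaw g, angle th, hinge at hub+d along x
hub=np.array([.4617,.2587,0])
obs=[('s',[168,191],(-.203,0,.014)),('t',[122.6,153],(-.203,0,.014)),('s',[(162)/4+140,355/4+180],(-.004,.06,.0)),('t',[121.2,196.5],(-.004,.06,.0)),('t',[166.2,192.5],(-.004,-.06,.0)),('s',[258/4+140,276/4+180],(-.004,-.06,.0))]
def pt(p,x):
    g,th,d=x; u=np.array([np.cos(g),np.sin(g),0]); v=np.array([-np.sin(g),np.cos(g),0]); z=np.array([0,0,1.])
    H=hub+d*u+[0,0,.087]; ux=u*np.cos(th)-z*np.sin(th); uz=u*np.sin(th)+z*np.cos(th)
    return H+p[0]*ux+p[1]*v+p[2]*uz
def f(x): return np.concatenate([proj(c if n=='s' else t,pt(p,x))[0]-uv for n,uv,p in obs])
r=least_squares(f,[.1,1.7,.1],x_scale=[.1,.1,.01]); print('yaw deg',np.degrees(r.x[0]),'th',r.x[1],'d',r.x[2]); print(f(r.x).reshape(-1,2).round(1))
print('hinge',pt((0,0,0),r.x),'lip',pt((-.209,0,.014),r.x),'outer free edge',pt((-.196,0,.028),r.x))
print('body yaw check hinge pads only',np.degrees(np.arctan2(.0138,.12)))
```

```text
lip [0.6146 0.2753 0.2844] 0.0006873978907729894
yaw deg 6.082882033440289 th 1.8014396530453747 d 0.0943053609418578
[[ 0.2  1. ]
 [ 0.4  0. ]
 [-0.3  0.4]
 [-0.1 -0.2]
 [-0.2  0.2]
 [-0.1 -0.6]]
hinge [0.5555 0.2687 0.087 ] lip [0.6165 0.2752 0.2873] outer free edge [0.6271 0.2763 0.2714]
body yaw check hinge pads only 6.560196400571308
```

Run:
```python
from mv import *
s=bot.read_state(); print(s['position'],s['opening'])
plan([.665,.280,.37],96.1)
for a in np.radians(np.arange(100,-1,-5)):
    A=.174*np.cos(a)-.028*np.sin(a)-.0095; h=.087+.174*np.sin(a)+.028*np.cos(a)+.011; print(np.degrees(a).round(),'a %.4f z %.4f'%(A,h),'num from start a=-.11,z=.272: %.3f %.3f'%((A+.11)/.3,-(h-.272)/.3))
```

```text
[0.4602 0.2578 0.3825] 0.03298265964849126
psi 65.39 p [0.4602 0.2578 0.3825] num [-0.5899  0.3515  0.0417  0.0002  0.     -0.1706] rows>= 4.9
100.0 a -0.0673 z 0.2645 num from start a=-.11,z=.272: 0.142 0.025
95.0 a -0.0526 z 0.2689 num from start a=-.11,z=.272: 0.191 0.010
90.0 a -0.0375 z 0.2720 num from start a=-.11,z=.272: 0.242 -0.000
85.0 a -0.0222 z 0.2738 num from start a=-.11,z=.272: 0.293 -0.006
80.0 a -0.0069 z 0.2742 num from start a=-.11,z=.272: 0.344 -0.007
75.0 a 0.0085 z 0.2733 num from start a=-.11,z=.272: 0.395 -0.004
70.0 a 0.0237 z 0.2711 num from start a=-.11,z=.272: 0.446 0.003
65.0 a 0.0387 z 0.2675 num from start a=-.11,z=.272: 0.496 0.015
60.0 a 0.0533 z 0.2627 num from start a=-.11,z=.272: 0.544 0.031
55.0 a 0.0674 z 0.2566 num from start a=-.11,z=.272: 0.591 0.051
50.0 a 0.0809 z 0.2493 num from start a=-.11,z=.272: 0.636 0.076
45.0 a 0.0937 z 0.2408 num from start a=-.11,z=.272: 0.679 0.104
40.0 a 0.1058 z 0.2313 num from start a=-.11,z=.272: 0.719 0.136
35.0 a 0.1170 z 0.2207 num from start a=-.11,z=.272: 0.757 0.171
30.0 a 0.1272 z 0.2092 num from start a=-.11,z=.272: 0.791 0.209
25.0 a 0.1364 z 0.1969 num from start a=-.11,z=.272: 0.821 0.250
20.0 a 0.1444 z 0.1838 num from start a=-.11,z=.272: 0.848 0.294
15.0 a 0.1513 z 0.1701 num from start a=-.11,z=.272: 0.871 0.340
10.0 a 0.1570 z 0.1558 num from start a=-.11,z=.272: 0.890 0.387
5.0 a 0.1614 z 0.1411 num from start a=-.11,z=.272: 0.905 0.436
0.0 a 0.1645 z 0.1260 num from start a=-.11,z=.272: 0.915 0.487
```

move_arm(increments=[[-0.59,0.35,0.03,0,0,-0.1706,0],[-0.59,0.35,0.03,0,0,-0.1706,0],[-0.59,0.35,0.03,0,0,-0.1706,0],[-0.59,0.35,0.03,0,0,-0.1706,0],[-0.59,0.35,0.03,0,0,-0.1706,0],[-0.59,0.35,0.03,0,0,-0.1706,0],[-0.59,0.35,0.03,0,0,-0.1706,0],[-0.59,0.35,0.03,0,0,-0.1706,0],[-0.59,0.35,0.03,0,0,-0.1706,0],[-0.59,0.35,0.03,0,0,-0.1706,0]])

```text
time_s: 15.17
position: [0.6642, 0.2801, 0.3772]
tcp_rot: [[-0.994, -0.107, 0.004], [-0.107, 0.994, 0.002], [-0.005, 0.002, -1.0]]
force: [-1.1, -0.4, -0.4]
opening: 0.006
grasp_force: 0.0
```

Run:
```python
from mv import *
s=bot.read_state(); print(s['position'],s['tcp_rot'],s['force'])
plan([.665,.280,.272],96.1)
```

```text
[0.6642 0.2801 0.3772] [[-0.9943 -0.107   0.0044]
 [-0.107   0.9943  0.0021]
 [-0.0046  0.0016 -1.    ]] [-1.1467 -0.4379 -0.3622]
psi 96.14 p [0.6642 0.2801 0.3772] num [-0.0012 -0.0013  0.3506  0.0005  0.0015  0.0002] rows>= 2.5
```

move_arm(increments=[[0,0,0.12,0,0,0,0],[0,0,0.24,0,0,0,0],[0,0,0.35,0,0,0,0],[0,0,0.35,0,0,0,0],[0,0,0.35,0,0,0,0],[0,0,0.35,0,0,0,0],[0,0,0.35,0,0,0,0],[0,0,0.35,0,0,0,0]])

```text
time_s: 15.83
position: [0.6672, 0.2805, 0.2745]
tcp_rot: [[-0.994, -0.107, 0.009], [-0.107, 0.994, 0.003], [-0.01, 0.002, -1.0]]
force: [0.5, 0.1, 0.1]
opening: 0.008
grasp_force: 0.0
```

Run:
```python
from mv import *
s=bot.read_state(); print(s['position'],s['tcp_rot'][:,2],s['force'])
c=cap('side'); t=cap('top')
f=lambda im,x,y,w,h,k:cv2.resize(im[y:y+h,x:x+w],(w*k,h*k),interpolation=cv2.INTER_CUBIC)
cv2.imwrite('pics/l2.png',np.hstack([f(c['image'],130,120,110,140,4),f(t['image'],80,120,85,140,4)]))
```

```text
[0.6672 0.2805 0.2745] [ 0.0094  0.0032 -1.    ] [0.4586 0.0954 0.0928]
```

View pics/l2.png

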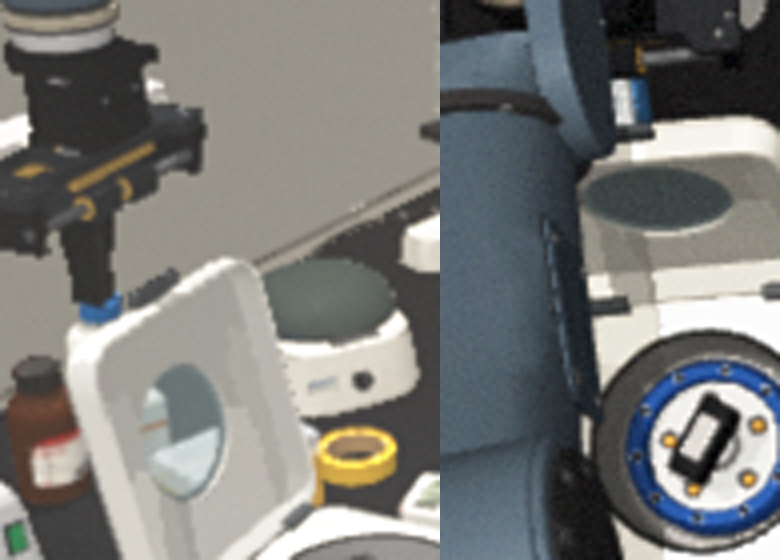

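The fingertips (crop (92,300)) are just behind the lid's lip (152,288), with the body well above it. I'll swing the lid over along its arc.

move_arm(increments=[[0.05,0,0,0,0,0,0],[0.08,0,0,0,0,0,0],[0.1,0,0,0,0,0,0],[0.12,0,0,0,0,0,0],[0.14,0,0,0,0,0,0],[0.16,0,0,0,0,0,0],[0.18,0,0,0,0,0,0],[0.2,0,0,0,0,0,0],[0.22,0,0,0,0,0,0],[0.242,0,0,0,0,0,0]])

```text
time_s: 16.77
position: [0.593, 0.2721, 0.2704]
tcp_rot: [[-0.994, -0.106, 0.003], [-0.106, 0.994, 0.002], [-0.003, 0.001, -1.0]]
force: [4.3, 1.3, 2.3]
opening: 0.002
grasp_force: 1.7
```

Run:
```python
from mv import *
s=bot.read_state(); p=s['position']; print(p,s['tcp_rot'][:,2],s['force'],'a',-((p[0]-.5555)*.994+(p[1]-.2687)*.106))
```

```text
[0.593  0.2721 0.2704] [ 0.0032  0.0016 -1.    ] [4.2692 1.3092 2.3453] a -0.03766772714043169
```

move_arm(increments=[[0.025,0,-0.003,0,0,0,0],[0.051,0,-0.006,0,0,0,0],[0.077,0,-0.007,0,0,0,0],[0.102,0,-0.007,0,0,0,0],[0.128,0,-0.006,0,0,0,0],[0.153,0,-0.004,0,0,0,0],[0.179,0,0,0,0,0,0],[0.204,0,0.003,0,0,0,0],[0.229,0,0.009,0,0,0,0],[0.254,0,0.015,0,0,0,0]])

```text
time_s: 17.6
position: [0.5172, 0.2641, 0.2658]
tcp_rot: [[-0.994, -0.106, 0.004], [-0.106, 0.994, 0.002], [-0.004, 0.001, -1.0]]
force: [3.1, 0.0, -0.1]
opening: 0.004
grasp_force: 1.0
```

Run:
```python
from mv import *
s=bot.read_state(); p=s['position']; print(p,s['tcp_rot'][:,2],s['force'],'a',-((p[0]-.5555)*.994+(p[1]-.2687)*.106))
c=cap('side'); f=lambda im,x,y,w,h,k:cv2.resize(im[y:y+h,x:x+w],(w*k,h*k),interpolation=cv2.INTER_CUBIC)
cv2.imwrite('pics/l3.png',f(c['image'],130,120,130,140,4))
```

```text
[0.5172 0.2641 0.2658] [ 0.0036  0.0019 -1.    ] [ 3.0639  0.0213 -0.0892] a 0.038591856346067446
```

View pics/l3.png

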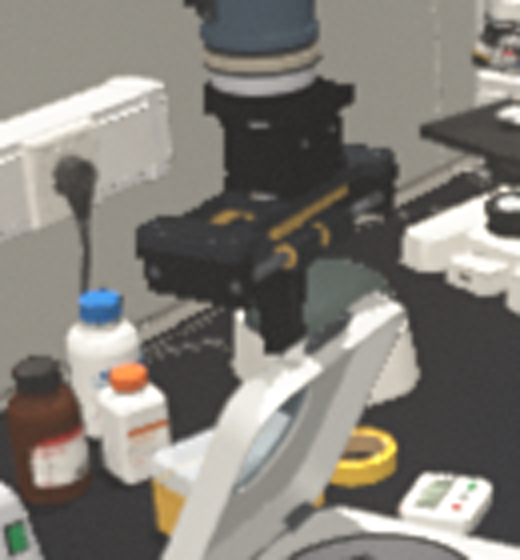

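The lid is following, now at about 65° (its free edge by the fingers at crop (290,340)). I'll continue along the arc.

move_arm(increments=[[0.024,0,0.008,0,0,0,0],[0.048,0,0.016,0,0,0,0],[0.072,0,0.026,0,0,0,0],[0.095,0,0.036,0,0,0,0],[0.118,0,0.048,0,0,0,0],[0.14,0,0.061,0,0,0,0],[0.162,0,0.075,0,0,0,0],[0.183,0,0.089,0,0,0,0],[0.203,0,0.105,0,0,0,0],[0.223,0,0.121,0,0,0,0]])

```text
time_s: 18.48
position: [0.4508, 0.2571, 0.2288]
tcp_rot: [[-0.994, -0.106, 0.003], [-0.106, 0.994, 0.002], [-0.003, 0.001, -1.0]]
force: [1.6, 0.4, 0.4]
opening: 0.001
grasp_force: 0.7
```

move_arm(increments=[[0.019,0,0.017,0,0,0,0],[0.038,0,0.035,0,0,0,0],[0.055,0,0.054,0,0,0,0],[0.072,0,0.073,0,0,0,0],[0.087,0,0.093,0,0,0,0],[0.102,0,0.114,0,0,0,0],[0.116,0,0.136,0,0,0,0],[0.129,0,0.158,0,0,0,0],[0.141,0,0.181,0,0,0,0],[0.152,0,0.204,0,0,0,0]])

```text
time_s: 19.32
position: [0.4059, 0.2524, 0.1672]
tcp_rot: [[-0.994, -0.106, 0.003], [-0.106, 0.994, 0.002], [-0.003, 0.001, -1.0]]
force: [0.8, -0.5, 0.8]
opening: 0.003
grasp_force: 0.5
```

Run:
```python
from mv import *
s=bot.read_state(); p=s['position']; print(p,s['tcp_rot'][:,2],s['force'],'a',-((p[0]-.5555)*.994+(p[1]-.2687)*.106))
```

```text
[0.4059 0.2524 0.1672] [ 0.0031  0.0017 -1.    ] [ 0.8475 -0.5462  0.7697] a 0.150473823059407
```

move_arm(increments=[[0.01,0,0.023,0,0,0,0],[0.019,0,0.047,0,0,0,0],[0.027,0,0.071,0,0,0,0],[0.034,0,0.096,0,0,0,0],[0.039,0,0.115,0,0,0,0],[0.042,0,0.128,0,0,0,0],[0.042,0,0.132,0,0,0,0],[0.042,0,0.132,0,0,0,0]])

```text
time_s: 19.98
position: [0.3934, 0.251, 0.1278]
tcp_rot: [[-0.994, -0.106, 0.002], [-0.106, 0.994, 0.001], [-0.002, 0.001, -1.0]]
force: [-0.9, -0.6, -0.1]
opening: -0.001
grasp_force: 0.0
```

Run:
```python
from mv import *
s=bot.read_state(); p=s['position']; print(p,s['force'],'a',-((p[0]-.5555)*.994+(p[1]-.2687)*.106))
```

```text
[0.3934 0.251  0.1278] [-0.9184 -0.6128 -0.1102] a 0.16297275138104647
```

move_arm(increments=[[0,0,0.003,0,0,0,0],[0,0,0.006,0,0,0,0],[0,0,0.006,0,0,0,0],[0,0,0.006,0,0,0,0]])

```text
time_s: 20.32
position: [0.3942, 0.2512, 0.1266]
tcp_rot: [[-0.994, -0.106, 0.004], [-0.106, 0.994, 0.002], [-0.004, 0.001, -1.0]]
force: [1.1, 0.8, 0.1]
opening: 0.004
grasp_force: 0.0
```

move_arm(increments=[[0,0,0.002,0,0,0,0],[0,0,0.004,0,0,0,0],[0,0,0.004,0,0,0,0],[0,0,0.004,0,0,0,0]])

```text
time_s: 20.65
position: [0.3943, 0.2512, 0.1263]
tcp_rot: [[-0.994, -0.106, 0.005], [-0.106, 0.994, 0.002], [-0.005, 0.002, -1.0]]
force: [-1.5, -0.8, 7.8]
opening: 0.007
grasp_force: 4.5
```

move_arm(increments=[[0,0,0.002,0,0,0,0],[0,0,0.003,0,0,0,0],[0,0,0.003,0,0,0,0],[0,0,0.003,0,0,0,0]])

```text
time_s: 20.98
position: [0.3943, 0.2512, 0.1262]
tcp_rot: [[-0.994, -0.107, 0.005], [-0.107, 0.994, 0.002], [-0.005, 0.002, -1.0]]
force: [-3.1, -1.4, 16.4]
opening: 0.005
grasp_force: 8.3
```

Run:
```python
from mv import *
s=bot.read_state(); p=s['position']; print(p,s['force'])
```

```text
[0.3943 0.2512 0.1262] [-3.1173 -1.3716 16.406 ]
```

The lid is against its stop: 16 N with no further travel. I'll back off upwards and check.

move_arm(increments=[[0,0,-0.02,0,0,0,0],[0,0,-0.1,0,0,0,0],[0,0,-0.3,0,0,0,0],[0,0,-0.6,0,0,0,0],[0,0,-0.6,0,0,0,0],[0,0,-0.6,0,0,0,0],[0,0,-0.6,0,0,0,0],[0,0,-0.6,0,0,0,0],[0,0,-0.6,0,0,0,0],[0,0,-0.6,0,0,0,0]])

```text
time_s: 21.82
position: [0.3922, 0.2504, 0.3027]
tcp_rot: [[-0.994, -0.106, -0.0], [-0.106, 0.994, 0.0], [0.0, 0.001, -1.0]]
force: [-0.3, 0.3, -0.4]
opening: 0.008
grasp_force: 0.0
```

Run:
```python
from mv import *
s=bot.read_state(); print(s['position'],s['force'],s['qvel'])
c=cap('side'); im=c['image']
cv2.imwrite('pics/f1.png',cv2.resize(im[200:320,120:360],(800,400),interpolation=cv2.INTER_CUBIC))
```

```text
[0.3922 0.2504 0.3027] [-0.2867  0.3135 -0.3911] [ 0.0395  0.6002 -0.1437 -0.1308  0.0781  0.0591]
```

View pics/f1.png

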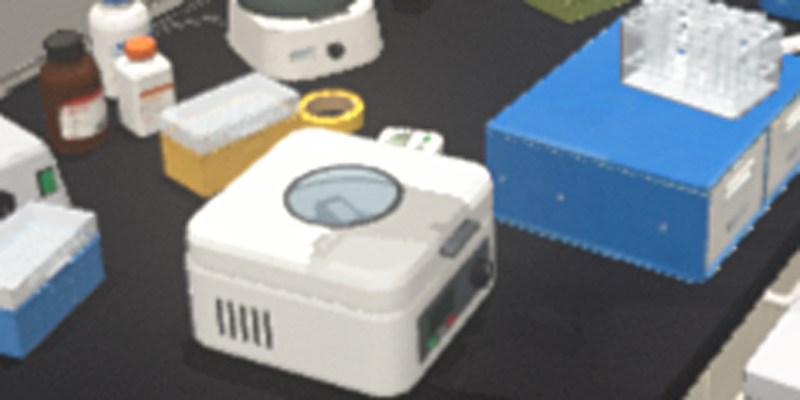

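The lid is flush with the body all round (seam along crop row 265), and the timer and tape roll are where they were. I'll hand it in.

```bash
python3 -c "
from rig import workorder
print(workorder.hand_in())"
```

```text
the job is handed in; nothing more can be done
None
```

The rotor is seated on the drive hub with the studs in its holes and released, the lid is shut against its stop, and the job was handed in at about 22 s; the hand-in gave no verdict back.

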